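# Shut the gauge drawer and show the bored block to the inspection camera

### The job

First push the open gauge drawer under the inspection camera fully home until its catch seats, so that no swarf drops among the gauges. Then lift the milled block with the bore out of its nest and hold it up to the camera: its centre 14 cm straight in front of the lens and at lens height, the block level and upright as it sat, and its large bore looking straight into the lens. Finish while holding it still there in the gripper; do not touch the camera, and leave the other things where they are.

Things in the scene. Friction and masses are not known exactly. Their poses are not given: they have to be found in the camera images.
- drawer_pull (a point): Centre of the bow pull of the gauge drawer: a bar of diameter 8, 68 long, parallel to the drawer's face, its axis 22 in front of the face and 47 above the table. Moves with the drawer; axes as the cabinet's. The drawer's grey face is 170 wide and reaches from 10 to 76 above the table.
- gauge_drawer (a joint): How far the gauge drawer stands out, in m: 0 fully home, 0.11 the stop. It slides along the cabinet's x with 1.5 N of friction. A roller catch resists from about 17 mm before home (about 7 N in all at most), is on centre 8 mm before home, then draws the drawer shut and keeps it there. Push on the pull or the face, near the middle.
- gauge_cabinet: Low grey steel cabinet of the inspection station, fixed: 190 deep (x), 180 wide (y), 85 high, with the one gauge drawer in its front. Origin: centre of its underside on the table; x points from its front, which faces the robot, to its back, z up. The closed drawer's face is at x = -95.
- inspection_camera: Inspection camera on a post on the cabinet, fixed; origin and axes as the cabinet's. Aluminium body 42 square, black lens inside a ring light of diameter 66, axis 200 above the table. It takes up x = -5 (front of the lens) to 90, y = -35 to 40, z = 85 to 234. It looks level along -x, towards the robot.
- lens (a point): Centre of the front of the lens, 200 above the table; axes as the cabinet's: the camera looks along -x.
- focus (a point): The point in the air that the camera is focused on: 140 straight in front of the lens, 200 above the table, 50 in front of the closed drawer's face; axes as the cabinet's, x along the lens axis.
- block_nest: Machining nest, fixed: aluminium plate 110 (x) by 120 (y), 10 thick; two rails 10 high along the block's x faces, four dowels 6 thick and 8 high at its y faces (x = +-16.5, y = +-34.5), 1.5 of play all round; a screw head 6 high at each corner. Origin: centre of the underside, on the table. It stands left or right of the cabinet, the parts tray on the other side.
- bored_block: Milled steel block: 45 (x) by 60 (y) by 32 (z), 0.4 to 0.7 kg. Origin: centre of its underside. It sits in the nest, axes along the nest's, underside 10 and top 42 above the table; its upper 22 stand free of the rails, 24 of the dowels. The large bore runs along its x axis and shows in both 60 x 32 faces; a small hole is in the top.
- block_centre (a point): Centre of the block, 16 above its underside, with the block's axes.
- parts_tray: Open steel tray, fixed: 110 (x) by 130 (y), 22 high, with a bearing, a nut and a short spacer in it. Origin: centre of its underside.
- ball_bearing: Bystander: ball bearing, outer diameter 47, 14 thick, lying in the parts tray (mm). Origin: centre of its underside.
- big_nut: Bystander: M20 hex nut, 31 x 36 x 16, lying in the parts tray (mm). Origin: centre of its underside.
- short_spacer: Bystander: turned steel tube spacer, diameter 25, 35 tall, standing in the parts tray (mm). Origin: centre of its underside.
- long_spacer: Bystander: turned steel tube spacer, diameter 25, 65 tall, standing on the table just beyond the nest (mm). Origin: centre of its underside.
- hex_bolt: Bystander: M14 hex bolt, 80 long, 26 wide, 23 high, lying on the table just beyond the nest (mm). Origin: centre of its underside.
- tea_mug: Bystander: striped mug, 80 wide and 89 high, at the back left (mm). Origin: centre of its underside.
- pen_tin: Bystander: round green tin, diameter 72, 90 high, at the back left (mm). Origin: centre of its underside.
- notebook: Bystander: blue notebook, 147 x 102 x 14, lying at the right (mm). Origin: centre of its underside.
Mind the look-alikes: they are no part of the job. Of the things like the bored_block, leave any that is black; of the rest the smaller one is meant.

How it is judged:
On the way, in this order (a step that is already met when the one before it is completed fails the run):
1. the gauge drawer is fully home in its catch, the block still in its nest (value of joint gauge_drawer below 0.004 m and distance between bored_block and block_nest below 0.016 m), for 0.2 s.
2. the block is lifted clear of the nest in the fingers (height (world z) of bored_block above 0.06 m and contact force between the fingers and bored_block above 1 N), for 0.2 s.
At the end, for the whole second after the job is handed in: Block still, held by the fingers alone, centre within 15 mm of the point 140 mm before the lens, level within 0.12 rad, bore along the lens axis (either end) within 0.12 rad; drawer home within 4 mm; bystanders within 30 mm of their starts (distance between block_centre and focus below 0.015 m and angle between bored_block's own z axis and vertical below 0.12 rad and angle between the x axis of bored_block and the x axis of focus, either way round below 0.12 rad and contact force between the fingers and bored_block above 1 N and contact force between bored_block and gauge_cabinet below 0.2 N and contact force between bored_block and block_nest below 0.2 N and linear speed of bored_block below 0.02 m/s and angular speed of bored_block below 0.15 rad/s and value of joint gauge_drawer below 0.004 m and not (distance of ball_bearing from where it was at the start of the episode above 0.03 m) and not (distance of big_nut from where it was at the start of the episode above 0.03 m) and not (distance of short_spacer from where it was at the start of the episode above 0.03 m) and not (distance of long_spacer from where it was at the start of the episode above 0.03 m) and not (distance of hex_bolt from where it was at the start of the episode above 0.03 m) and not (distance of tea_mug from where it was at the start of the episode above 0.03 m) and not (distance of pen_tin from where it was at the start of the episode above 0.03 m) and not (distance of notebook from where it was at the start of the episode above 0.03 m)); the arm keeps its last pose, push and grip.
It fails at once if the camera is touched (contact force between inspection_camera and anything else above 1 N).
It fails at once if a bystander is moved by more than 30 mm (distance of any of ball_bearing, big_nut, short_spacer, long_spacer, hex_bolt, tea_mug, pen_tin, notebook from where it was at the start of the episode above 0.03 m).
It also fails if it takes over 58 s, if anything falls off the work surface, if the arm or the gripper's body presses on something with over 40 N, if the wrist force passes 120 N, or if a joint passes its speed limit or range.

### The arm

A 6-joint arm with a two-finger parallel gripper is mounted at the origin on a cart in front of the work surface, level with it; the furniture and walls round the work are solid. World frame = base frame: x ahead of the robot, y to its left, z up, the work surface at z = 0. Lengths are in m, angles in rad, forces in N, time in s.
With the tool pointing down it reaches from about 0.325 to 0.775 m from the base axis. Payload 5.5 kg.
Tool frame: the origin (TCP) lies midway between the tips of the shut fingers; the grasp point (between the pads) lies 19 mm behind it (bot.grip_depth is the distance from the TCP to the grasp point, in m); z points along the fingers, y is the line along which they close (so a half turn about z gives the same grasp; the last joint's range is limited). The gripper opens to 88 mm and grips with 3 to 60 N. Pads are 20 mm wide; open, the fingers measure 115 mm over their backs; the gripper's body (75 mm by 178 mm) begins 61 mm behind the grasp point.
Start: joints at [-1.227, 0.091, 1.231, -0, 1.82, -0.057], TCP at [0.234, -0.552, 0.223] pointing down, gripper open.
Joint ranges: [-2.87, 2.87], [-0.86, 2.18], [0.17, 2.46], [-1.51, 4.65], [0.06, 2.69], [-2.65, 2.65]. Speed limits (rad/s): [2.57, 2.57, 3.01, 3.14, 3.14, 3.14].

### API

Orientations are given as a 3x3 rotation matrix whose columns are the frame's x, y, z axes.
In Python, from bench import bot gives the robot as it stands.
- The arm moves only by the tool apply_moves, never from a script. Its argument "increments" is one flat list of numbers, 5 for each row, row after row: the opening, from 0 (shut) to 1 (fully open), then the shift along the tool's x, y, z in mm, then the turn about the tool's z in degrees. A call has 1 to 12 rows; each row is the pose to reach, as a shift and turn from the pose commanded when the call began, along the tool's axes at that moment; what a row does not reach only later rows make up. A row lasts 1/10 s, in which the tool goes at most 50 mm and 8.59 degrees, less where a joint would pass 70% of its speed; a pose out of reach is approached as far as the arm can. A call with a gripper value outside its range is refused whole. The fingers move at their own pace and stop on an object; "newtons" is the grip in N (left out, the last holds). Time passes only in rows, so rows that repeat a pose let the fingers close. It gives the time, the measured TCP pose, the force, the opening and the grip force at its end, in the units of the state.
- bot.get_state(): the state, without advancing time (a new reading comes with each control period).
- bot.get_image(name): name is "scene" or "top" or "wrist"; returns the picture (384x512x3 uint8, blue, green, red); there is no depth.
- bot.camera_params(name): a dict with "fx", "fy", "cx", "cy" (pixels), "rvec" (rotation vector, rad) and "tvec" (3), from world to camera coordinates, as OpenCV has them; the wrist camera has in their place "mount" (4x4, takes a point from camera to tool coordinates, whose origin is the TCP and whose axes are the flange's). Camera axes: x right, y down, z forward; pixel columns grow to the right and rows downward; lengths in m; the calibration is good to about 2 mm. A picture is of the moment at which its call begins: read the wrist's pose just before it. camera_params takes no time and is no camera call.
- bot.close_job(): hands the job in; it is judged then, once.
The state is a dict: "clock": time; "q": joint angles; "joint_velocities": joint speeds; "joint_efforts": joint torques, N m; "tcp_pos": TCP position; "eef_rot": TCP orientation; "contact_force": force on the tool from outside, world axes, zero at the start; "moment": the same for the moment, N m; "opening": finger opening in m; "grip_force": force on a finger pad.
Only numpy, scipy, OpenCV 4.12 (cv2) and the standard library are available. Lean on these libraries where they do the work, as an engineer would, in place of code of your own. Each camera call takes 0.05 s, during which the arm holds its last target. There are 200 camera calls.

## Working session

There is one attempt and no reset: what is moved stays moved. The work goes in short steps, Python scripts to look and compute and a tool call to move; the robot and the scene stay as the last step left them, time stands still between calls to the robot, and variables do not carry over. Pictures are saved under pics/ and viewed, at most 10 in all, crops included, and the job is handed in when it is done.

Besides the shell and the picture viewer there is one more tool, called after "Emit:" as a command line: name --argument value ..., lists and objects as JSON in quotes. apply_moves: Moves the arm, as the interface text tells. Its arguments: {"type":"object","properties":{"increments":{"type":"array","items":{"type":"number"}},"newtons":{"type":"number"}},"required":["increments"]}

```bash
mkdir -p pics; cat > h.py <<'E'
import numpy as np, cv2
from bench import bot
def cam(n):
    p=bot.camera_params(n);K=np.array([[p['fx'],0,p['cx']],[0,p['fy'],p['cy']],[0,0,1.]])
    if 'mount' in p:
        s=bot.get_state();T=np.eye(4);T[:3,:3]=s['eef_rot'];T[:3,3]=s['tcp_pos'];T=T@np.array(p['mount'])
        return K,T[:3,:3].T,-T[:3,:3].T@T[:3,3]
    return K,cv2.Rodrigues(np.array(p['rvec'],float))[0],np.array(p['tvec'],float).ravel()
def onz(c,uv,z):
    K,R,t=c;uv=np.atleast_2d(np.array(uv,float));C=-R.T@t
    d=(R.T@np.linalg.inv(K)@np.c_[uv,np.ones(len(uv))].T).T
    return C+d*((z-C[2])/d[:,2])[:,None]
def proj(c,P):
    K,R,t=c;x=(K@(R@np.atleast_2d(P).T+t[:,None])).T;return x[:,:2]/x[:,2:]
E
python3 - <<'E'
from h import *
for n in('scene','top'):
    cv2.imwrite(f'pics/{n}0.png',bot.get_image(n)); K,R,t=cam(n); print(n,K[0,0],-R.T@t,R[2])
s=bot.get_state();print(s['clock'],s['tcp_pos'],s['eef_rot'],bot.camera_params('wrist'))
E
```

```text
scene 346.90372457467055 [-0.0406984   0.41582687  0.70130817] [ 0.651367   -0.46709949 -0.59794573]
top 382.75268292946583 [ 0.42836359 -0.0380994   1.39364623] [ 0.12572836  0.01051156 -0.99200902]
0.1 [ 0.23401111 -0.55220347  0.22160874] [[ 9.20752621e-01  3.90146462e-01 -5.91616360e-04]
 [ 3.90146899e-01 -9.20751167e-01  1.63854187e-03]
 [ 9.45398579e-05 -1.73950901e-03 -9.99998483e-01]] {'fx': 293.15579349542253, 'fy': 293.15579349542253, 'cx': 253.02153915690454, 'cy': 191.60451523970363, 'mount': array([[ 1.04451679e-04, -9.54940583e-01, -2.96797023e-01,
         8.15803608e-02],
       [ 9.99999207e-01,  4.72318381e-04, -1.16774889e-03,
         4.95497712e-04],
       [ 1.25531349e-03, -2.96796666e-01,  9.54939874e-01,
        -1.63358847e-01],
       [ 0.00000000e+00,  0.00000000e+00,  0.00000000e+00,
         1.00000000e+00]])}
```

View pics/top0.png

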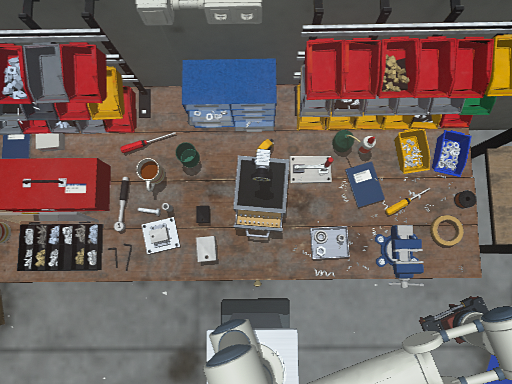

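View pics/scene0.png

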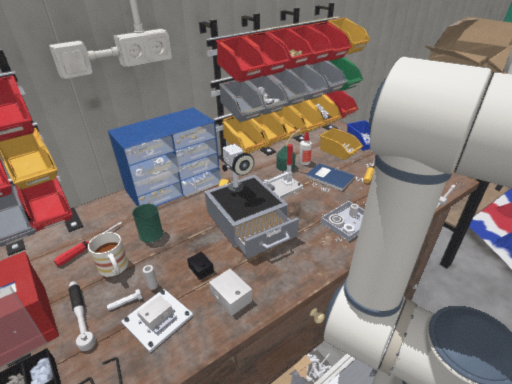

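Top view: the block in the nest is at about (160,235). The look-alikes are a black block at (203,214) and a larger silver block standing on the table at (206,248). The open drawer's pull is at (258,238). The one meant is the smaller silver block, the one in the nest. I'll confirm that in one enlarged crop.

```bash
python3 - <<'E'
from h import *
a=cv2.imread('pics/top0.png')
cv2.imwrite('pics/crop1.png',cv2.resize(a[135:275,130:310],None,fx=4.2,fy=4.2,interpolation=cv2.INTER_CUBIC))
E
```

```text
(no output)
```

View pics/crop1.png

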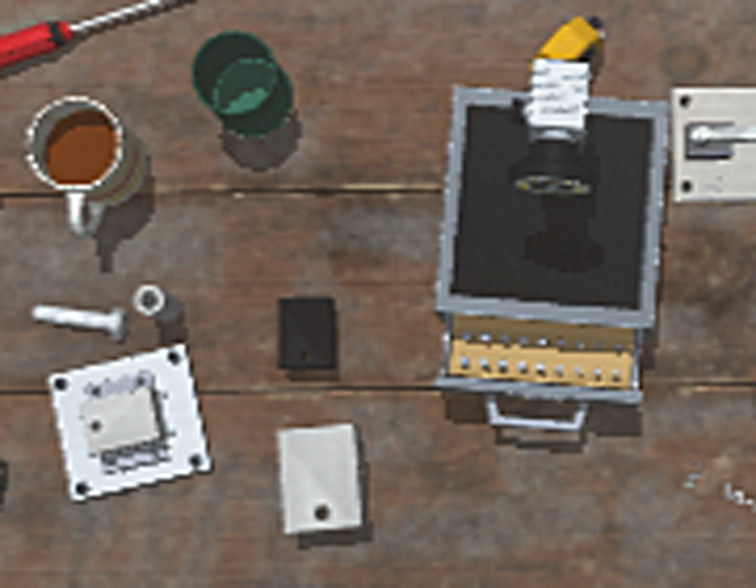

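```bash
python3 - <<'E'
from h import *
c=cam('top'); f=lambda p:np.array(p)/4.2+[130,135]-0.4
def rep(n,p,z):
    P=onz(c,f(p),z)[:,:2];print(n,P.round(4).tolist(),'mean',P.mean(0).round(4))
    print(' sides',[round(float(np.linalg.norm(P[i]-P[i-1])),4) for i in range(len(P))])
    # order TL,TR,BR,BL ; x axis = up
    x=(P[0]+P[1]-P[2]-P[3]); y=(P[0]+P[3]-P[1]-P[2]); print(' yaw x',np.degrees(np.arctan2(x[1],x[0])),'y',np.degrees(np.arctan2(-y[0],y[1])))
rep('cab',[(455,85),(668,103),(655,327),(437,313)],.085)
rep('plate',[(48,382),(183,345),(213,465),(75,502)],.010)
a=cv2.imread('pics/top0.png')[175:275,130:215]
rep('block',[(80,402),(152,390),(160,441),(89,454)],.042)
print('pull',onz(c,f([(493,424),(580,430),(536,422)]),.051))
print('face',onz(c,f([(437,385),(640,398)]),.076))
print('others',onz(c,f([(150,300)]),.065),onz(c,f([(120,322),(35,312)]),.012),onz(c,f([(280,430),(355,425),(360,525),(288,533)]),.05))
E
```

```text
cab [[0.7563, 0.0418], [0.7387, -0.1353], [0.5519, -0.1209], [0.5654, 0.0572]] mean [ 0.6531 -0.0393]
 sides [0.1915, 0.178, 0.1873, 0.1787]
 yaw x -4.5259180999887825 y -5.01132165203719
plate [[0.5172, 0.399], [0.5479, 0.2827], [0.4445, 0.2551], [0.4143, 0.373]] mean [0.481  0.3275]
 sides [0.1062, 0.1203, 0.107, 0.1217]
 yaw x 14.576597779265366 y 14.59460008586951
block [[0.498, 0.3614], [0.5074, 0.3008], [0.4646, 0.2932], [0.4544, 0.3527]] mean [0.4811 0.327 ]
 sides [0.0445, 0.0613, 0.0435, 0.0604]
 yaw x 10.660132363699987 y 9.30238205805633
pull [[ 0.47554727  0.01327464  0.051     ]
 [ 0.46981239 -0.05906828  0.051     ]
 [ 0.47682876 -0.02254275  0.051     ]]
face [[ 0.5070141   0.05803163  0.076     ]
 [ 0.49458865 -0.10808572  0.076     ]]
others [[0.58112308 0.29821353 0.065     ]] [[0.56834025 0.33729822 0.012     ]
 [0.57788886 0.41143786 0.012     ]] [[0.47246896 0.19106855 0.05      ]
 [0.47596489 0.12844353 0.05      ]
 [0.39346592 0.12396709 0.05      ]
 [0.38750604 0.18359437 0.05      ]]
```

Confirmed: the nest block measures about 45 x 60, with its centre at (0.481, 0.327), and the other silver block is larger. The cabinet is at (0.653, -0.039), yaw about -4.8°, with the drawer about 57 mm out. I'll go in front of the pull with shut fingers.

```bash
cat >> h.py <<'E'
CAB=np.array([.653,-.0393]);CY=np.radians(-4.8)
def cab(x,y=0.): return CAB+np.array([np.cos(CY)*x-np.sin(CY)*y,np.sin(CY)*x+np.cos(CY)*y])
def go(xy,z,yaw):  # prints shift along tool axes (mm) and turn (deg)
    s=bot.get_state();R=np.array(s['eef_rot']);d=R.T@(np.array([*xy,z])-s['tcp_pos'])*1000
    cur=np.degrees(np.arctan2(R[1,0],R[0,0]));t=-((yaw-cur+90)%180-90)
    print('clock',s['clock'],'tcp',np.round(s['tcp_pos'],4),'yaw',round(cur,2),'q',np.round(s['q'],2),'F',np.round(s['contact_force'],1),'open',s['opening'],'grip',s['grip_force'],'\n ->',d.round(1),round(t,2))
E
python3 -c "
from h import *
print(cab(-.23));go(cab(-.23),.223,-4.8)"
```

```text
[ 0.42380664 -0.0200541 ]
clock 0.1 tcp [ 0.234  -0.5522  0.2216] yaw 22.96 q [-1.23  0.09  1.23 -0.    1.82 -0.06] F [-0.6  0.   0.2] open 0.08793695035565885 grip 0.0 
 -> [ 382.4 -415.9   -0.6] 27.76
```

Emit:
apply_moves --increments '[0,32,-35,0,2.5,0,64,-70,0,5,0,96,-104,0,7.5,0,128,-139,0,10,0,160,-174,0,12.5,0,192,-208,0,15,0,224,-243,0,17.5,0,256,-278,0,20,0,288,-312,0,22,0,320,-347,0,24,0,351,-382,0,26,0,382,-416,0,27.8]'

```text
clock: 1.3
tcp_pos: [0.4236, -0.0184, 0.2224]
eef_rot: [[0.996, -0.086, 0.0], [-0.086, -0.996, -0.0], [0.0, 0.0, -1.0]]
contact_force: [0.5, -0.3, 0.0]
opening: 0.0007
grip_force: 0.0
```

```bash
python3 -c "
from h import *
go(cab(-.23),.030,-4.8)
cv2.imwrite('pics/w1.png',bot.get_image('wrist'))
c=cam('wrist');print(proj(c,[[*cab(-.174),.047],[*cab(-.152,.085),.076],[*cab(-.152,-.085),.076]]))"
```

```text
clock 1.3 tcp [ 0.4236 -0.0184  0.2224] yaw -4.91 q [-0.12 -0.39  1.66 -0.    1.87  1.53] F [ 0.5 -0.3  0. ] open 0.0006534729206969731 grip 0.0 
 -> [  0.4   1.6 192.4] -0.11
[[260.48693457 124.69205667]
 [177.35364522 104.45869615]
 [345.36988905 105.00627381]]
```

View pics/w1.png

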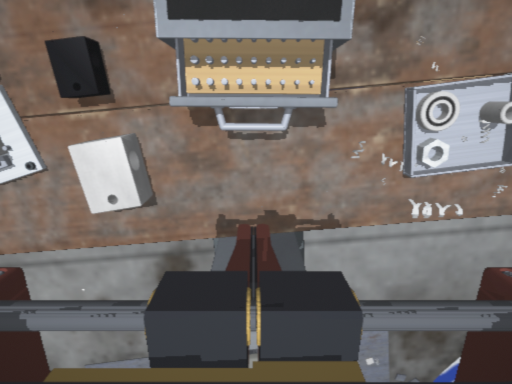

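Wrist view: the pull bar is at (254,126), with the face edges at (171,101) and (337,101). That puts the pull's middle a few mm to the left of my prediction. I'll descend and re-measure once the arm has settled.

Emit:
apply_moves --increments '[0,0,0,40,0,0,0,0,80,0,0,0,0,120,0,0,0,0,120,0,0,0,0,120,0]'

```text
clock: 1.85
tcp_pos: [0.4232, -0.0205, 0.103]
eef_rot: [[0.996, -0.084, -0.001], [-0.084, -0.996, 0.0], [-0.001, -0.0, -1.0]]
contact_force: [-0.3, -0.1, 0.7]
opening: 0.0002
grip_force: 0.0
```

```bash
python3 -c "
from h import *
go(cab(-.23),.030,-4.8)
c=cam('wrist');cv2.imwrite('pics/w2.png',bot.get_image('wrist'))
print(proj(c,[[*cab(-.174),.047],[*cab(-.152,.085),.076],[*cab(-.152,-.085),.076],[*cab(-.095,.09),.085],[*cab(-.095,-.09),.085]]))"
```

```text
clock 1.85 tcp [ 0.4232 -0.0205  0.103 ] yaw -4.84 q [-0.13 -0.39  1.88  0.    1.66  1.53] F [-0.3 -0.1  0.7] open 0.00022393991255941948 grip 0.0 
 -> [ 0.7 -0.5 73. ] -0.04
[[251.87603041 135.9475284 ]
 [115.17886425 105.77401737]
 [388.15388932 105.60822369]
 [ 83.3012369   -4.73159298]
 [419.47918912  -5.08806416]]
```

View pics/w2.png

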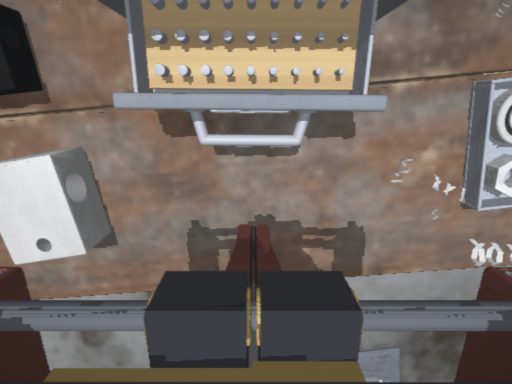

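The drawer matches the prediction within about 2 mm: pull at (251,140), face edges at 114 and 386. I'll lower and push.

Emit:
apply_moves --increments '[0,0,0,40,0,0,0,0,73,0,0,15,0,73,0,0,30,0,73,0,0,40,0,73,0,0,50,0,73,0,0,60,0,73,0,0,70,0,73,0,0,78,0,73,0,0,86,0,73,0,0,92,0,73,0,0,96,0,73,0]'

```text
clock: 3.1
tcp_pos: [0.5187, -0.0285, 0.0297]
eef_rot: [[0.996, -0.084, -0.003], [-0.084, -0.996, -0.0], [-0.003, 0.0, -1.0]]
contact_force: [-5.7, -0.6, 3.7]
opening: 0.0006
grip_force: 2.5
```

Emit:
apply_moves --increments '[0,3,0,0,0,0,6,0,0,0,0,6,0,0,0]'

```text
clock: 3.4
tcp_pos: [0.5227, -0.0288, 0.0295]
eef_rot: [[0.996, -0.084, -0.007], [-0.084, -0.996, 0.0], [-0.007, 0.0, -1.0]]
contact_force: [-15.2, 0.9, 10.0]
opening: 0.0003
grip_force: 7.6
```

```bash
python3 -c "
from h import *
go(cab(-.131),.030,-4.8)
cv2.imwrite('pics/w3.png',np.hstack([bot.get_image('wrist')[:,100:420],bot.get_image('top')[150:270,200:320].repeat(3,0).repeat(3,1)[:384]] if 0 else [bot.get_image('wrist')[:,100:420], cv2.resize(bot.get_image('scene')[150:280,190:320],(384,384))]))"
```

```text
clock 3.4 tcp [ 0.5227 -0.0288  0.0295] yaw -4.83 q [-0.12 -0.06  1.73 -0.    1.48  1.54] F [-15.2   0.9  10. ] open 0.0002573265120108722 grip 7.6431698352098465 
 -> [-0.3 -0.5 -0.5] -0.03
```

View pics/w3.png

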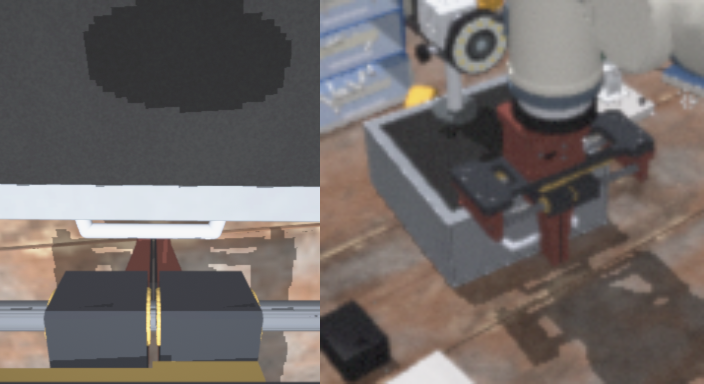

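The drawer is home: the TCP sits at its calculated home position, and the 15 N reaction exceeds the catch's 7 N. I'll back off and rise.

Emit:
apply_moves --increments '[0,-30,0,0,0,0,-60,0,0,0,0,-60,0,-40,0,0,-60,0,-80,0,0,-60,0,-120,0,1,-60,0,-130,0,1,-60,0,-130,0]'

```text
clock: 4.2
tcp_pos: [0.4669, -0.024, 0.1618]
eef_rot: [[0.996, -0.084, 0.005], [-0.084, -0.996, -0.0], [0.005, 0.0, -1.0]]
contact_force: [0.0, -0.1, 0.4]
opening: 0.0129
grip_force: 0.0
```

```bash
python3 -c "
from h import *
go((.4811,.3273),.16,14.6)
c=cam('wrist');im=bot.get_image('wrist');cv2.imwrite('pics/w4.png',im)
print(proj(c,[[*cab(-.117),.047],[*cab(-.095),.076]]))
b=im[60:330,251:254].mean(1).astype(int);print([tuple(x) for x in b[::4]])"
```

```text
clock 4.2 tcp [ 0.4669 -0.024   0.1618] yaw -4.83 q [-0.12 -0.28  1.68  0.    1.73  1.53] F [ 0.  -0.1  0.4] open 0.012941619358854359 grip 0.0 
 -> [ -15.4 -351.3    1.7] -19.43
[[252.32325448 114.79021783]
 [252.17661717  88.01935313]]
[(np.int64(54), np.int64(52), np.int64(51)), (np.int64(75), np.int64(72), np.int64(69)), (np.int64(180), np.int64(168), np.int64(159)), (np.int64(181), np.int64(170), np.int64(162)), (np.int64(180), np.int64(168), np.int64(160)), (np.int64(181), np.int64(169), np.int64(161)), (np.int64(182), np.int64(171), np.int64(161)), (np.int64(120), np.int64(115), np.int64(112)), (np.int64(69), np.int64(74), np.int64(83)), (np.int64(70), np.int64(76), np.int64(88)), (np.int64(66), np.int64(75), np.int64(87)), (np.int64(64), np.int64(73), np.int64(87)), (np.int64(71), np.int64(79), np.int64(91)), (np.int64(231), np.int64(221), np.int64(217)), (np.int64(191), np.int64(178), np.int64(171)), (np.int64(100), np.int64(118), np.int64(140)), (np.int64(79), np.int64(91), np.int64(104)), (np.int64(74), np.int64(85), np.int64(95)), (np.int64(127), np.int64(149), np.int64(1
[... 1547 characters left out ...]
), np.int64(86)), (np.int64(61), np.int64(71), np.int64(86)), (np.int64(61), np.int64(70), np.int64(85)), (np.int64(60), np.int64(70), np.int64(86)), (np.int64(62), np.int64(74), np.int64(89)), (np.int64(104), np.int64(98), np.int64(94)), (np.int64(107), np.int64(100), np.int64(96)), (np.int64(106), np.int64(100), np.int64(96)), (np.int64(80), np.int64(76), np.int64(73)), (np.int64(84), np.int64(80), np.int64(76)), (np.int64(118), np.int64(110), np.int64(105)), (np.int64(113), np.int64(106), np.int64(101)), (np.int64(128), np.int64(119), np.int64(115)), (np.int64(136), np.int64(126), np.int64(121)), (np.int64(133), np.int64(124), np.int64(118)), (np.int64(119), np.int64(111), np.int64(106))]
```

The pull bar shows at rows 112–116 against 114.8 predicted for home, so the drawer has stayed shut. Next I go above and behind the nest and look with the wrist camera.

Emit:
apply_moves --increments '[1,-8,-42,0,-2.5,1,-16,-84,0,-5,1,-24,-126,0,-7.5,1,-32,-168,0,-10,1,-40,-210,0,-12.5,1,-48,-252,0,-15,1,-60,-294,0,-17.5,1,-72,-331,0,-19.4,1,-72,-331,0,-19.4,1,-72,-331,0,-19.4,1,-72,-331,0,-19.4]'

```text
clock: 5.35
tcp_pos: [0.4214, 0.3109, 0.1581]
eef_rot: [[0.968, 0.25, -0.002], [0.25, -0.968, -0.002], [-0.002, 0.001, -1.0]]
contact_force: [-0.4, -1.0, -0.1]
opening: 0.0878
grip_force: 0.0
```

```bash
python3 -c "
from h import *
go((.4811,.3273),.10,14.6)
c=cam('wrist');im=bot.get_image('wrist');cv2.imwrite('pics/w5.png',im)
a=np.radians(14.6);R=np.array([[np.cos(a),-np.sin(a)],[np.sin(a),np.cos(a)]])
o=np.array([.481,.3273])
print(proj(c,[[*(o+R@p),.042] for p in np.array([[.0225,.03],[.0225,-.03],[-.0225,-.03],[-.0225,.03]])]))
print(proj(c,[[*(o+R@p),.01] for p in np.array([[.055,.06],[.055,-.06],[-.055,-.06],[-.055,.06]])]))"
```

```text
clock 5.35 tcp [0.4214 0.3109 0.1581] yaw 14.51 q [ 0.57 -0.12  1.55 -0.    1.71  1.89] F [-0.4 -1.  -0.1] open 0.08778392212447322 grip 0.0 
 -> [62.  -1.  57.9] -0.09
[[218.49974714  97.18582307]
 [284.67168238  97.07919677]
 [283.21911148 146.71287038]
 [220.2353924  146.80921141]]
[[190.27858259  62.59118776]
 [313.01019394  62.38642142]
 [306.98929095 172.00388523]
 [196.89139933 172.16770094]]
```

View pics/w5.png

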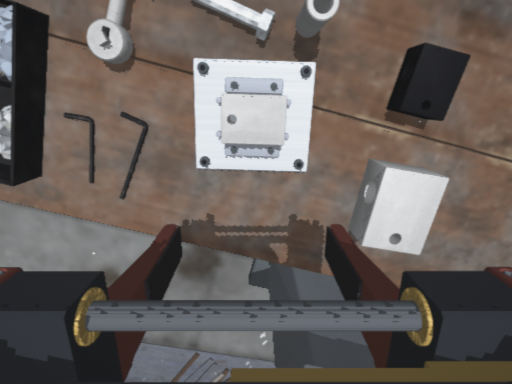

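Wrist view: plate corners at (195,58), (316,62), (309,171), (197,168), and block top at about (222..288, 92..146). It has a small hole at (231,119), it is silver, and it sits in the nest, so it is the one meant. I'll refine by fitting the plate contour.

```bash
python3 -c "
from h import *
c=cam('wrist');im=cv2.imread('pics/w5.png')
def fit(p,z):
    P=onz(c,p,z)[:,:2];(m,sz,an)=cv2.minAreaRect((P*1000).astype(np.float32));print(np.round(m,1),np.round(sz,1),round(an,2));return P
g=im.min(2).astype(np.uint8);m=(g>205).astype(np.uint8);m[:, :170]=0;m[:,340:]=0;m[200:]=0
cs,_=cv2.findContours(m,cv2.RETR_EXTERNAL,cv2.CHAIN_APPROX_NONE);k=max(cs,key=cv2.contourArea)[:,0]
fit(k,.010)
fit([(195,58),(316,62),(309,171),(197,168)],.010)
fit([(222,92),(288,95),(286,146),(221,143)],.042)
hsv=im[88:152,216:294];h=cv2.cvtColor(hsv,cv2.COLOR_BGR2HSV);print(im[110,255],im[75,255],im[85,255],im[100,210])
"
```

```text
[484.2 327. ] [109.3 118.7] 12.67
[484.6 325.1] [109.7 122. ] 12.91
[484.6 325.1] [46.2 62. ] 11.84
[219 218 217] [239 234 230] [214 199 192] [235 230 225]
```

```bash
python3 -c "
from h import *
go((.4843,.326),.021,12.7)"
```

```text
clock 5.4 tcp [0.4217 0.3107 0.1585] yaw 14.47 q [ 0.57 -0.12  1.55 -0.    1.71  1.89] F [ 0.6 -0.3  0. ] open 0.08764883858646974 grip 0.0 
 -> [ 64.6   0.8 137.5] 1.77
```

Emit:
apply_moves --increments '[1,33,0,0,1,1,64.5,1,0,1.8,1,64.5,1,40,1.8,1,64.5,1,75,1.8,1,64.5,1,100,1.8,1,64.5,1,115,1.8,1,64.5,1,125,1.8,1,64.5,1,132,1.8,1,64.5,1,137,1.8,1,64.5,1,137,1.8,1,64.5,1,137,1.8]'

```text
clock: 6.5
tcp_pos: [0.4846, 0.3275, 0.0237]
eef_rot: [[0.975, 0.221, 0.001], [0.221, -0.975, 0.001], [0.001, -0.0, -1.0]]
contact_force: [1.8, 0.3, 0.0]
opening: 0.0877
grip_force: 0.0
```

Emit:
apply_moves --increments '[0.8,0,0,0,0,0.6,0,0,0,0,0.5,0,0,0,0,0.4,0,0,0,0,0.4,0,0,0,0,0.4,0,0,0,0]' --newtons 35

```text
clock: 7.1
tcp_pos: [0.4843, 0.3272, 0.0228]
eef_rot: [[0.975, 0.221, 0.0], [0.221, -0.975, -0.0], [0.0, 0.0, -1.0]]
contact_force: [-0.2, -0.8, 1.5]
opening: 0.0597
grip_force: 35.0
```

```bash
python3 -c "
from h import *
go((.4843,.326),.021,12.7)
cv2.imwrite('pics/w6.png',bot.get_image('wrist'))"
```

```text
clock 7.1 tcp [0.4843 0.3272 0.0228] yaw 12.76 q [ 0.54  0.1   1.57 -0.    1.46  1.88] F [-0.2 -0.8  1.5] open 0.059739613761690305 grip 34.99992907047272 
 -> [-0.3  1.1  1.8] 0.06
```

View pics/w6.png

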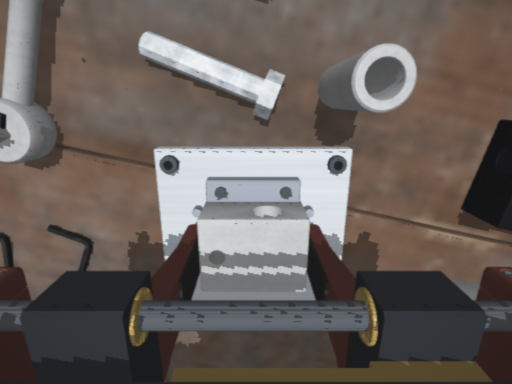

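The grip is good: 59.7 mm opening against the 60 mm block, with the fingers seated between the dowels and bore visible at (267,212). Lifting straight up.

Emit:
apply_moves --increments '[0.4,0,0,0,0,0.4,0,0,-8,0,0.4,0,0,-18,0,0.4,0,0,-32,0,0.4,0,0,-50,0,0.4,0,0,-70,0,0.4,0,0,-95,0,0.4,0,0,-120,0,0.4,0,0,-145,0,0.4,0,0,-165,0,0.4,0,0,-175,0,0.4,0,0,-175,0]' --newtons 50

```text
clock: 8.35
tcp_pos: [0.4848, 0.3276, 0.2001]
eef_rot: [[0.975, 0.221, 0.003], [0.221, -0.975, 0.002], [0.004, -0.001, -1.0]]
contact_force: [-0.2, 0.3, -5.0]
opening: 0.0596
grip_force: 50.0
```

```bash
python3 -c "
from h import *
print(cab(-.145));go(cab(-.145),.1968,-4.8)"
```

```text
[ 0.50850854 -0.02716671]
clock 8.35 tcp [0.4848 0.3276 0.2001] yaw 12.77 q [0.54 0.04 1.32 0.   1.77 1.88] F [-0.2  0.3 -5. ] open 0.0596018041279342 grip 49.998053312301636 
 -> [-55.3 351.2   2.7] 17.57
```

Emit:
apply_moves --increments '[0.4,-8,20,0,1,0.4,-16,55,0,3,0.4,-24,95,0,5,0.4,-30,135,0,7,0.4,-36,175,0,9,0.4,-42,215,0,11,0.4,-47,255,0,13,0.4,-51,295,1,15,0.4,-54,325,2,16.5,0.4,-55,343,3,17.5,0.4,-55,351,3,17.5,0.4,-55,351,3,17.5]'

```text
clock: 9.55
tcp_pos: [0.5078, -0.0278, 0.1935]
eef_rot: [[0.997, -0.083, -0.002], [-0.083, -0.997, 0.0], [-0.002, -0.0, -1.0]]
contact_force: [-0.6, -0.3, -6.3]
opening: 0.0598
grip_force: 50.0
```

Emit:
apply_moves --increments '[0.4,0,0,0,0,0.4,0,0,0,0,0.4,0,0,0,0,0.4,0,0,0,0,0.4,0,0,0,0]'

```text
clock: 10.05
tcp_pos: [0.5081, -0.0269, 0.1947]
eef_rot: [[0.997, -0.082, 0.0], [-0.082, -0.997, -0.0], [0.0, -0.0, -1.0]]
contact_force: [-0.3, 0.4, -5.5]
opening: 0.0598
grip_force: 50.0
```

```bash
python3 -c "
from h import *
go(cab(-.145),.1968,-4.8)
w=bot.get_image('wrist');s=bot.get_image('scene');c=cam('scene')
cv2.imwrite('pics/f.png',np.hstack([cv2.resize(w[60:340,110:400],(398,384)),cv2.resize(s[110:270,180:340],(384,384))]))
print((proj(c,[[*cab(-.005),.2],[*cab(-.145),.2],[*cab(-.117),.047]])-[180,110])*2.4+[398,0])"
```

```text
clock 10.05 tcp [ 0.5081 -0.0269  0.1947] yaw -4.69 q [-0.12 -0.16  1.52  0.    1.78  1.53] F [-0.3  0.4 -5.5] open 0.05977445781883546 grip 49.997997879981995 
 -> [ 0.4  0.3 -2.1] 0.11
[[552.94638794 133.58004359]
 [620.05926393 192.81607424]
 [605.09886744 287.64774698]]
```

View pics/f.png

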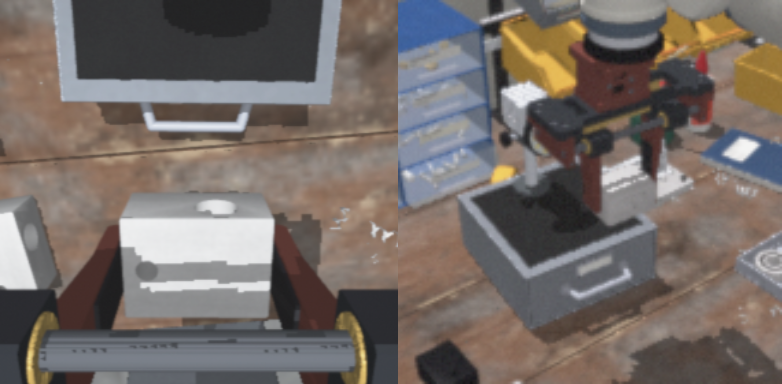

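The block is held level and aligned in front of the lens, and the drawer is shut flush with its pull at (197,127) in the left half. I'll raise it the last 2 mm, let it settle and hand in.

Emit:
apply_moves --increments '[0.4,0,0,-2,0,0.4,0,0,-2,0,0.4,0,0,-2,0,0.4,0,0,-2,0,0.4,0,0,-2,0,0.4,0,0,-2,0]'

```text
clock: 10.75
tcp_pos: [0.5081, -0.0273, 0.1966]
eef_rot: [[0.997, -0.083, -0.0], [-0.083, -0.997, 0.0], [-0.0, -0.0, -1.0]]
contact_force: [0.0, -0.3, -5.8]
opening: 0.0593
grip_force: 50.0
```

```bash
python3 -c "
from h import *
go(cab(-.145),.1968,-4.8);print(bot.close_job())"
```

```text
clock 10.75 tcp [ 0.5081 -0.0273  0.1966] yaw -4.74 q [-0.12 -0.16  1.52  0.    1.78  1.53] F [ 0.  -0.3 -5.8] open 0.05932219108098498 grip 49.99804973602295 
 -> [ 0.4 -0.2 -0.2] 0.06
the job is handed in; nothing more can be done
None
```

I handed the job in at 10.75 s with the drawer shut home and the block held still, level and bore-on to the lens, within about 0.5 mm of the focus point I measured; the hand-in returned no verdict.

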